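# Set the bench extraction for the next run

### The job

Set the bench extraction: first lift the two-way radio out of the damper lever's way and stand it upright, wholly on the small grey mat, without tipping it. Next turn the round intake head until its mouth points straight at the black wedge on its base, and last swing the damper lever round until it lies exactly over the line of the black setpoint pointer on its dial. Let go of each, and leave everything else on the bench where it stands.

Things in the scene. Friction and masses are not known exactly. Their poses are not given: they have to be found in the camera images.
- damper: damper station, fixed: white box 160 x 160 x 55 tall; on its robot side a white dial 176 across, top 63 above the bench; a duct stub 90 across, 110 tall, 85 beyond the pivot in +x. Origin on the lever's upright pivot axis (dial centre) at bench level; -x points roughly at the robot. Left and right stations may be swapped between starts
- lever (a joint): damper lever angle about the pivot, rad: 0 along -x of damper, growing counter-clockwise from above (angle a points along (-cos a, -sin a) there); stops at -1.05 and 1.05. Steel bar 18 wide, top 84 above the bench, bottom 76, swinging over the dial and beyond its rim to the grip. About 2 N at the grip moves it; it stays where left
- lever_grip (a point): centre of the lever's grip, an upright round grey handle 26 across, from 82 to 136 above the bench, its axis 150 from the pivot; this point is 110 above the bench
- flag: black setpoint pointer, fixed flat on the dial: a bar 10 wide from near the pivot to a diamond tip about 95 from the pivot, top 68 above the bench, passing under the lever. The origin is on the pivot axis at bench level; the pointer points along -x of this body
- flag_line (a point): the point on the pointer's line, prolonged to 150 from the pivot axis and 110 above the bench: the lever's grip centre belongs here
- intake: intake station, fixed: white round base 170 across, 25 tall, which carries the intake head. The origin is on the head's upright swivel axis at bench level
- cowl (a joint): intake head angle about its upright axis, rad: 0 with the mouth along -x of intake, growing counter-clockwise from above; stops at -1.5 and 1.5. White drum 92 across, up to 110 above the bench, with a square mouth (60 wide, black opening) reaching 64 from the axis on one side. Turns stiffly (0.12 N m) and stays where left
- cowl_grip (a point): point on the swivel axis, 132 above the bench, in the middle of the grey grip bar on top of the head: 70 long, 16 wide, from 110 to 145 above the bench, lying along the mouth's direction (-x of this point is towards the mouth)
- cowl_mouth (a point): point in front of the mouth's middle, 70 from the swivel axis, 75 above the bench
- wedge: black wedge, 20 long, fixed on the intake station's base near its rim, top 33 above the bench. The origin is on the swivel axis at bench level; the wedge lies along -x of this body
- wedge_tip (a point): point over the wedge, 70 from the swivel axis: the mouth's point belongs over it
- radio: dark two-way radio standing upright on the bench in front of the dial, in the lever's way: body 34 thick (its x) by 58 wide (its y) by 140 tall, with a stub aerial and a knob up to 156; about 250 g. Origin in the middle of its foot
- mat: small flat grey mat, 100 x 100 x 4 thick, fixed on the bench on the robot side of the intake station. Origin at the centre of its underside
- bottle: bystander, to be left alone: amber glass bottle, 60 across, 150 tall, standing between the two stations near the robot. Origin: centre of its underside
- tipbox: bystander, to be left alone: pipette tip box, 120 x 85 x 65 tall, lying between the two stations, farther back. Origin: centre of its underside
- canister: bystander, to be left alone: white jar, 80 across, 170 tall, at an outer side. Origin: centre of its underside
- jug: bystander, to be left alone: grey bottle, 70 across, 140 tall, at the other outer side. Origin: centre of its underside
- mouse: bystander, to be left alone: dark computer mouse, 105 x 60 x 30 tall. Origin: centre of its underside
- timer: bystander, to be left alone: white bench timer, 70 x 65 x 30 tall. Origin: centre of its underside
Things that resemble listed ones, but are neither listed nor needed, are in the scene too. What is shaped like the radio but blue, green or white is not meant.

How it is judged:
On the way, in this order (a step that is already met when the one before it is completed fails the run):
1. the radio stands upright on the mat, let go (x of radio in the frame of mat between -0.036 and 0.036 m and y of radio in the frame of mat between -0.036 and 0.036 m and z of radio in the frame of mat below 0.009 m and angle between radio's own z axis and vertical below 0.12 rad and linear speed of radio below 0.03 m/s and contact force between radio and the fingers below 0.2 N), for 0.2 s.
2. the intake head's mouth points at the wedge (horizontal distance between cowl_mouth and wedge_tip below 0.009 m and velocity of joint cowl between -0.05 and 0.05 rad/s), for 0.2 s.
3. the damper lever lies over the setpoint pointer's line (horizontal distance between lever_grip and flag_line below 0.01 m and velocity of joint lever between -0.05 and 0.05 rad/s), for 0.2 s.
At the end, for the whole second after the job is handed in: Radio upright (0.12 rad) on the mat, centre within 36 mm of the mat's along each side, released, at rest; from above, mouth point within 9 mm (7 deg) of the wedge point and lever grip within 10 mm (4 deg) of the pointer's line point; head and lever at rest (all of step 1 and all of step 2 and all of step 3); the robot touches nothing.
It fails at once if the radio is tipped over (more than 0.6 rad) (angle between radio's own z axis and vertical above 0.6 rad).
It fails at once if a bystander is shifted more than 30 mm or tipped over (distance of any of bottle, tipbox, canister, jug, mouse, timer from where it was at the start of the episode above 0.03 m or angle between any of bottle, tipbox, canister, jug, mouse, timer's own z axis and vertical above 0.4 rad).
It also fails if it takes over 72 s, if anything falls off the work surface, if the arm or the gripper's body presses on something with over 40 N, if the wrist force passes 120 N, or if a joint passes its speed limit or range.

### The arm

A 6-joint arm with a two-finger parallel gripper is mounted at the origin on the work surface. World frame = base frame: x ahead of the robot, y to its left, z up, the work surface at z = 0. Lengths are in m, angles in rad, forces in N, time in s.
With the tool pointing down it reaches from about 0.35 to 0.85 m from the base axis. Payload 8.1 kg.
Tool frame: the origin (TCP) lies midway between the tips of the shut fingers; the grasp point (between the pads) lies 19 mm behind it; z points along the fingers, y is the direction in which the jaws open and shut (so a half turn about z gives the same grasp; the last joint's range is limited). The gripper opens to 93 mm and grips with 3 to 60 N. Pads are 15 mm wide; open, the fingers measure 128 mm over their backs; the gripper's body (75 mm by 188 mm) begins 65 mm behind the grasp point.
Start: joints at [1.129, 0.13, 1.488, -0, 1.523, -0.085], TCP at [0.21, 0.562, 0.219] pointing down, gripper open.
Joint ranges: [-2.96, 2.96], [-0.89, 2.26], [0.02, 2.5], [-1.34, 4.48], [0, 2.73], [-2.66, 2.66]. Speed limits (rad/s): [2.39, 2.39, 2.79, 3.14, 3.14, 3.14].

### API

Orientations are given as a rotation vector (axis times angle).
In Python, from plant import robot gives the robot as it stands. The module is installed in compiled form; this text tells all that it offers.
- The arm moves only by the shell command python3 -m pendant 'ROWS' [FORCE]. ROWS is JSON, a list of rows, each an object with "translation": the shift along the tool's x, y, z in mm, a list of three; "twist": the turn, a rotation vector about the tool's x, y, z in rad, a list of three; "grip": the opening, from -1 (shut) to 1 (fully open). A call has exactly 10 rows; each row shifts and turns the pose as measured when the row begins, along the tool's axes as they then stand; what a row does not reach is not made up. A row lasts 1/10 s, in which the tool goes at most 50 mm and 8.59 degrees, less where a joint would pass 70% of its speed; a pose out of reach is approached as far as the arm can. A call is refused whole if a number of a shift passes 50 or a number of a turn 0.15, either way. A call with a gripper value outside its range is refused whole. The fingers move at their own pace and stop on an object; FORCE is the grip in N (left out, the last holds). Time passes only in rows, so rows that do not move let the fingers close, or fill a call up. It gives the time, the measured TCP pose, the force and the opening at its end, in the units of the state.
- robot.read_state(): the state, without advancing time (a new reading comes with each control period).
- robot.read_camera(name): name is "scene" or "top" or "wrist"; returns (picture, depth): 400x640x3 uint8, red, green, blue; 400x640 float32, m along the optical axis (not along the pixel's ray), 0 where there is no reading.
- robot.camera_info(name): a dict with "vertical_fov" (degrees; the focal length in pixels is half the picture's height over the tangent of half this angle, whatever the lens; pixels are square), "cx", "cy" (the principal point, pixels), "cam_to_world" (4x4, takes a point from camera to world coordinates). Camera axes: x right, y up, looking along -z (the intrinsics and any distortion apply to the point x, -y, -z); pixel columns grow to the right and rows downward; lengths in m; the calibration is good to about 2 mm. The wrist camera is an equidistant fisheye: a pixel r from the principal point sees the ray r / f radians off the axis. A picture is of the moment at which its call begins: read the wrist's pose just before it. camera_info takes no time and is no camera call; for the wrist camera it gives the pose at the moment of the call.
- robot.close_job(): hands the job in, once; it reports no verdict.
The state is a dict: "t": time; "q": joint angles; "dq": joint speeds; "joint_torque": joint torques, N m; "tool_pos": TCP position; "orientation": TCP orientation; "force": force on the tool from outside, world axes, zero at the start; "wrist_torque": the same for the moment, N m; "opening": finger opening in m.
Only numpy, scipy, OpenCV 4.12 (cv2) and the standard library are available. Lean on these libraries where they do the work, as an engineer would, in place of code of your own. Each camera call takes 0.05 s, during which the arm holds its last target. There are 200 camera calls.

## Working session

There is one attempt and no reset: what is moved stays moved. The work goes in short steps, Python scripts to look and compute and a shell command to move; the robot and the scene stay as the last step left them, time stands still between calls to the robot, and variables do not carry over. Pictures are saved under pics/ and viewed, about 8 in all and at most 12, crops included, and the job is handed in when it is done.

```bash
mkdir -p pics
cat > h.py <<'E'
import numpy as np, cv2
from plant import robot
from scipy.spatial.transform import Rotation as R
def grab(n,fn=None):
    info=robot.camera_info(n); im,d=robot.read_camera(n)
    if fn: cv2.imwrite('pics/'+fn,im[:,:,::-1]); np.savez('pics/'+fn[:-4],im=im,d=d,M=info['cam_to_world'],f=200/np.tan(np.radians(info['vertical_fov'])/2),c=[info['cx'],info['cy']])
    return im,d,info
def cloud(fn,fish=False):
    z=np.load('pics/'+fn+'.npz'); d=z['d']; f=float(z['f']); cx,cy=z['c']
    v,u=np.mgrid[0:400,0:640].astype(float); a=(u-cx)/f; b=(v-cy)/f
    if fish:
        r=np.hypot(a,b)+1e-9; s=np.tan(r)/r; a=a*s;b=b*s
    P=np.stack([a*d,-b*d,-d,np.ones_like(d)],-1)@z['M'].T
    P=P[...,:3]; P[d==0]=np.nan
    return P,z['im']
def st():
    s=robot.read_state(); print('t',round(s['t'],2),'tcp',np.round(s['tool_pos'],4),'R',np.round(R.from_rotvec(s['orientation']).as_matrix(),3).tolist(),'F',np.round(s['force'],1),'op',round(s['opening'],4),'q',np.round(s['q'],2)); return s
E
python3 - <<'E'
from h import *
st()
for n in('scene','top'):
    im,d,i=grab(n,n+'0.png'); print({k:np.round(v,3) if not isinstance(v,str) else v for k,v in i.items()})
E
```

```text
t 0.0 tcp [0.2093 0.5617 0.2176] R [[-0.937, 0.349, -0.001], [0.349, 0.937, -0.002], [0.0, -0.002, -1.0]] F [0.2 0.5 0.5] op 0.0929 q [ 1.13  0.13  1.49  0.    1.52 -0.09]
{'vertical_fov': np.float64(49.061), 'cx': np.float64(312.235), 'cy': np.float64(196.303), 'cam_to_world': array([[ 0.529, -0.555,  0.642,  1.27 ],
       [ 0.848,  0.34 , -0.406, -0.488],
       [ 0.007,  0.759,  0.651,  0.904],
       [ 0.   ,  0.   ,  0.   ,  1.   ]])}
{'vertical_fov': np.float64(54.485), 'cx': np.float64(318.242), 'cy': np.float64(201.719), 'cam_to_world': array([[-0.006,  0.997, -0.074,  0.389],
       [-1.   , -0.007, -0.009, -0.013],
       [-0.009,  0.074,  0.997,  1.368],
       [ 0.   ,  0.   ,  0.   ,  1.   ]])}
```

View pics/top0.png

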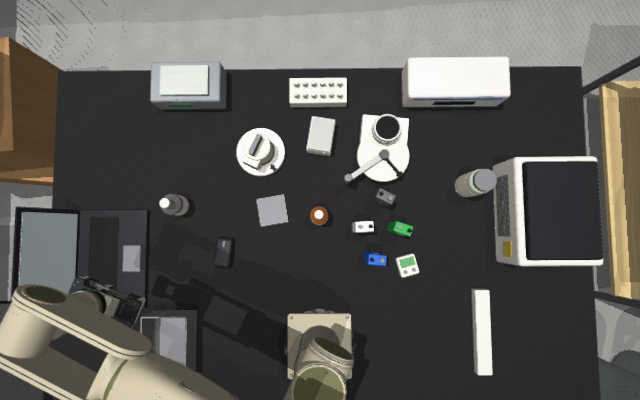

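View pics/scene0.png

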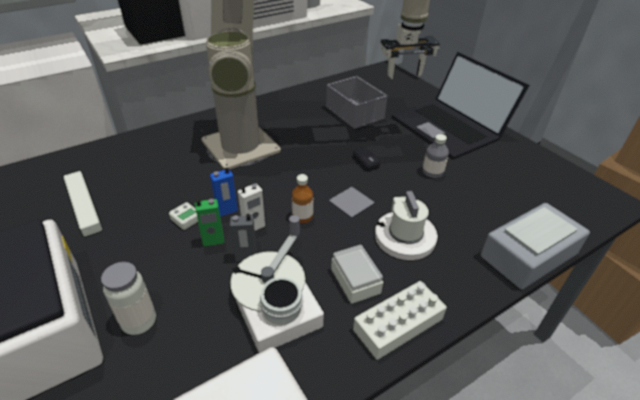

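Top view: the candidates for the radio are dark (386,197), white (363,227), green (402,228) and blue (376,259). The dark one fits, being in front of the dial. Intake is at (260,152), damper at (383,154), mat at (272,210) and bottle at (319,215). I'll confirm this in an enlarged crop.

Run:
```python
from h import *
P,im=cloud('top0')
c=lambda x,y,w,h,k:cv2.resize(im[y:y+h,x:x+w,::-1],None,fx=k,fy=k,interpolation=cv2.INTER_CUBIC)
a=c(335,105,90,110,5)  # damper/radio
b=c(225,120,65,110,5)
cv2.imwrite('pics/crop1.png',np.hstack([a,b]))
import sys
def stat(n,x0,x1,y0,y1,z0,z1):
    m=(P[...,0]>x0)&(P[...,0]<x1)&(P[...,1]>y0)&(P[...,1]<y1)&(P[...,2]>z0)&(P[...,2]<z1)
    q=P[m]; r=cv2.minAreaRect(q[:,:2].astype(np.float32)); print(n,len(q),np.round(q.mean(0),4),[np.round(t,4) for t in r])
for n,u,v in[('radio',386,197),('mat',272,210),('dial',370,165),('intake',245,165),('bottle',319,215),('grip',348,178),('bar',258,145),('bench',290,260),('white',363,227),('green',402,228),('tip',321,135)]: print(n,np.round(P[v,u],4))
```

```text
radio [ 0.4938 -0.2164  0.1444]
mat [0.4628 0.162  0.002 ]
dial [ 0.6058 -0.1747  0.0881]
intake [0.6196 0.2538 0.0261]
bottle [ 0.4381 -0.0047  0.1527]
grip [ 0.5558 -0.0976  0.1393]
bar [0.6677 0.1921 0.1263]
bench [ 0.2875  0.0988 -0.0007]
white [ 0.3998 -0.1427  0.1431]
green [ 0.3959 -0.2655  0.1403]
tip [ 0.714  -0.0126  0.0655]
```

View pics/crop1.png

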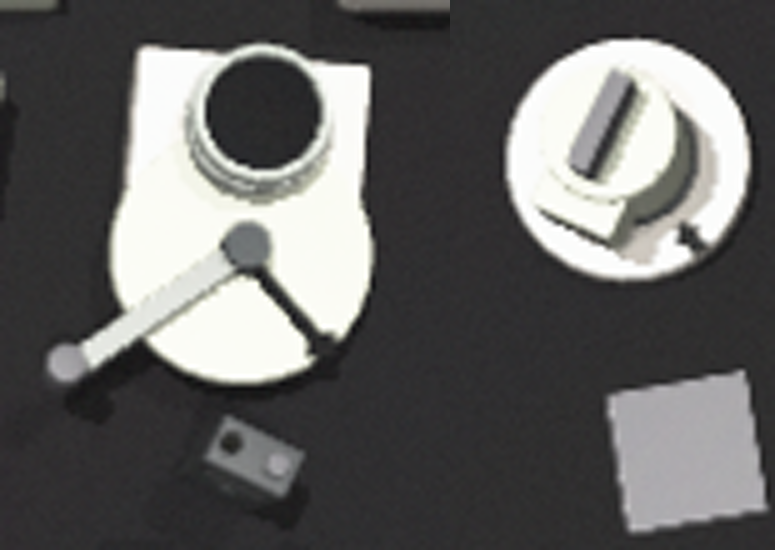

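The crop confirms it: the dark radio's top is at about (386,196), in front of the dial. The pointer's diamond is at (399,174), the lever grip at (348,178), the wedge at (273,168), and the mouth points to the lower left. Next I work out poses.

```bash
cat >> h.py <<'E'
def ray(fn,u,v,z,fish=False):
    q=np.load('pics/'+fn+'.npz'); f=float(q['f']); cx,cy=q['c']; a,b=(u-cx)/f,(v-cy)/f
    if fish:
        r=np.hypot(a,b)+1e-9; s=np.tan(r)/r; a*=s;b*=s
    M=q['M']; D=M[:3,:3]@[a,-b,-1]; o=M[:3,3]; return o+D*(z-o[2])/D[2]
def circ(xy):
    A=np.c_[2*xy,np.ones(len(xy))]; s=np.linalg.lstsq(A,(xy**2).sum(1),rcond=None)[0]; return s[:2],np.sqrt(s[2]+s[:2]@s[:2])
E
python3 - <<'E'
from h import *
P,im=cloud('top0'); X,Y,Z=P[...,0],P[...,1],P[...,2]
def rect(n,x,y,r,z0,z1):
    q=P[(abs(X-x)<r)&(abs(Y-y)<r)&(Z>z0)&(Z<z1)]; b=cv2.minAreaRect(q[:,:2].astype(np.float32)*1000); print(n,len(q),np.round(q.mean(0),4),np.round(b[0],1),np.round(b[1],1),round(b[2],1))
rect('radio',.494,-.216,.05,.125,.15)
rect('grip',.556,-.0976,.03,.12,.15)
rect('bar',.66,.19,.06,.122,.16)
rect('bottle',.438,-.005,.045,.04,.2)
# base circle via pixels
for n,cx,cy,z in[('pivotcap',384.2,154.2,.088),('griptop',348.4,177.8,.136),('flagtip',399.2,174,.068),('flagmid',390.8,163.5,.068),('wedge',273.4,168,.033)]: print(n,np.round(ray('top0',cx,cy,z),4), np.round(P[int(round(cy)),int(round(cx))],4))
print('mat',[np.round(ray('top0',225+(u-450)/5,120+v/5,.004)[:2],4) for u,v in[(607,397),(743,370),(767,508),(630,533)]])
m=(abs(X-.65)<.12)&(abs(Y-.19)<.12)&(Z>.015)&(Z<.035)&(im.min(-1)>100)
xy=P[m][:,:2]; h=cv2.convexHull(xy.astype(np.float32)*1000)[:,0]; print('base',len(xy),circ(h.astype(float)), cv2.minEnclosingCircle(h))
m=(abs(X-.57)<.1)&(abs(Y+.19)<.12)&(Z>.056)&(Z<.072)&(im.min(-1)>100)&(X<.63)
xy=P[m][:,:2]; h=cv2.convexHull(xy.astype(np.float32)*1000)[:,0];h=h[h[:,0]<610]; print('dial',len(xy),circ(h.astype(float)))
E
```

```text
radio 187 [ 0.4973 -0.2157  0.1402] [ 498.6 -216.3] [58.  34.3] 63.4
grip 54 [ 0.5586 -0.0974  0.1353] [559.3 -97.7] [22.5 23.2] 45.7
bar 145 [0.6673 0.1994 0.1422] [669.1 200. ] [16.9 70.5] 63.8
bottle 263 [ 0.4401 -0.0041  0.1135] [442.3  -4.2] [58.3 58.2] 44.8
pivotcap [ 0.6417 -0.2226  0.088 ] [ 0.6417 -0.2213  0.0917]
griptop [ 0.5569 -0.0992  0.136 ] [ 0.5558 -0.0976  0.1393]
flagtip [ 0.5778 -0.275   0.068 ] [ 0.5778 -0.2743  0.0681]
flagmid [ 0.6137 -0.2475  0.068 ] [ 0.6114 -0.2475  0.0713]
wedge [0.6072 0.1535 0.033 ] [0.6069 0.1547 0.0346]
mat [array([0.5005, 0.2169]), array([0.519 , 0.1209]), array([0.4216, 0.104 ]), array([0.4047, 0.2002])]
base 897 (array([668.86365076, 200.42480586]), np.float64(84.07717118079994)) ((668.9502563476562, 201.32269287109375), 85.26618957519531)
dial 673 (array([ 643.40688085, -222.15714559]), np.float64(86.62934717782498))
```

```bash
cat >> h.py <<'E'
def plan(x,y,z,yaw,n):
    """print rows (in tool axes) for a straight move with the tool down; yaw = world angle of jaw axis, deg"""
    s=st(); p=np.array(s['tool_pos']); r=R.from_rotvec(s['orientation']); m=r.as_matrix()
    d=(np.radians(yaw)-np.arctan2(m[1,1],m[0,1])+np.pi/2)%np.pi-np.pi/2
    a=np.arctan2(m[1,1],m[0,1])+d; Y=np.array([np.cos(a),np.sin(a),0]); Zt=np.array([0,0,-1.])
    g=R.from_matrix(np.c_[np.cross(Y,Zt),Y,Zt]); w=(r.inv()*g).as_rotvec()/n; step=(np.array([x,y,z])-p)/n*1000
    print('twist/row',np.round(w,3),'q6 end~',round(s['q'][5],2),'dist/row',round(np.linalg.norm(step),1))
    for k in range(n):
        print(np.round((r*R.from_rotvec(w*k)).inv().apply(step),0).astype(int).tolist(),end=' ')
    print()
E
python3 -c "
from h import *
plan(.4985,-.2163,.24,-26.6,20)"
```

```text
t 0.1 tcp [0.2093 0.5618 0.2177] R [[-0.937, 0.349, -0.001], [0.349, 0.937, -0.002], [0.0, -0.002, -1.0]] F [ 0.2  0.5 -0.7] op 0.0931 q [ 1.13  0.13  1.49 -0.    1.52 -0.09]
twist/row [-0.    -0.    -0.073] q6 end~ -0.09 dist/row 41.5
[-27, -31, -1] [-25, -33, -1] [-22, -35, -1] [-20, -37, -1] [-17, -38, -1] [-14, -39, -1] [-11, -40, -1] [-8, -41, -1] [-5, -41, -1] [-2, -41, -1] [1, -41, -1] [4, -41, -1] [7, -41, -1] [10, -40, -1] [13, -40, -1] [16, -38, -1] [18, -37, -1] [21, -36, -1] [24, -34, -1] [26, -32, -1]
```

```bash
sed -i 's/def plan(x,y,z,yaw,n):/def plan(x,y,z,yaw,n,k=0):/; s/+np.pi\/2)%np.pi-np.pi\/2/+np.pi\/2)%np.pi-np.pi\/2+k*np.pi/' h.py
sed -i 's/g=R.from_matrix(np.c_\[np.cross(Y,Zt),Y,Zt\]); w=(r.inv()\*g).as_rotvec()\/n/g=R.from_matrix(np.c_[np.cross(Y,Zt),Y,Zt]); w=(r.inv()*g).as_rotvec()\/n/' h.py
python3 -c "
from h import *
plan(.4985,-.2163,.24,-26.6,20,-1)"
```

```text
t 0.1 tcp [0.2093 0.5618 0.2177] R [[-0.937, 0.349, -0.001], [0.349, 0.937, -0.002], [0.0, -0.002, -1.0]] F [ 0.2  0.5 -0.7] op 0.0931 q [ 1.13  0.13  1.49 -0.    1.52 -0.09]
twist/row [-0.     0.     0.084] q6 end~ -0.09 dist/row 41.5
[-27, -31, -1] [-30, -29, -1] [-32, -26, -1] [-34, -24, -1] [-36, -21, -1] [-38, -18, -1] [-39, -14, -1] [-40, -11, -1] [-41, -8, -1] [-41, -4, -1] [-41, -1, -1] [-41, 3, -1] [-41, 6, -1] [-40, 10, -1] [-39, 13, -1] [-38, 16, -1] [-37, 19, -1] [-35, 22, -1] [-33, 25, -1] [-31, 28, -1]
```

```bash
python3 -m pendant '[{"translation":[-27,-31,-1],"twist":[0,0,0.084],"grip":1},{"translation":[-30,-29,-1],"twist":[0,0,0.084],"grip":1},{"translation":[-32,-26,-1],"twist":[0,0,0.084],"grip":1},{"translation":[-34,-24,-1],"twist":[0,0,0.084],"grip":1},{"translation":[-36,-21,-1],"twist":[0,0,0.084],"grip":1},{"translation":[-38,-18,-1],"twist":[0,0,0.084],"grip":1},{"translation":[-39,-14,-1],"twist":[0,0,0.084],"grip":1},{"translation":[-40,-11,-1],"twist":[0,0,0.084],"grip":1},{"translation":[-41,-8,-1],"twist":[0,0,0.084],"grip":1},{"translation":[-41,-4,-1],"twist":[0,0,0.084],"grip":1}]'; python3 -c "
from h import *
plan(.4985,-.2163,.24,-26.6,20,0)"
```

```text
t: 1.1
tool_pos: [0.3494, 0.1588, 0.2226]
orientation: [-1.799, -2.575, 0.017]
force: [0.7, -0.2, -0.1]
opening: 0.0932
t 1.1 tcp [0.3494 0.1588 0.2226] R [[-0.344, 0.939, -0.006], [0.939, 0.344, -0.009], [-0.006, -0.009, -1.0]] F [ 0.7 -0.2 -0.1] op 0.0932 q [ 0.3  -0.48  2.02 -0.01  1.61 -0.05]
twist/row [-0.     0.     0.041] q6 end~ -0.05 dist/row 20.2
[-20, 1, -1] [-20, 1, -1] [-20, 2, -1] [-20, 3, -1] [-20, 4, -1] [-20, 5, -1] [-19, 5, -1] [-19, 6, -1] [-19, 7, -1] [-19, 8, -1] [-18, 9, -1] [-18, 9, -1] [-18, 10, -1] [-17, 11, -1] [-17, 11, -1] [-16, 12, -1] [-16, 13, -1] [-15, 13, -1] [-15, 14, -1] [-14, 15, -1]
```

Tracking is close. Ten rows at double the step reach the spot above the radio, with the jaws narrowed to about 70 mm.

```bash
python3 -m pendant '[{"translation":[-40,2,-2],"twist":[0,0,0.083],"grip":0.5},{"translation":[-40,5,-2],"twist":[0,0,0.083],"grip":0.5},{"translation":[-40,8,-2],"twist":[0,0,0.083],"grip":0.5},{"translation":[-39,11,-2],"twist":[0,0,0.083],"grip":0.5},{"translation":[-38,14,-2],"twist":[0,0,0.083],"grip":0.5},{"translation":[-37,18,-2],"twist":[0,0,0.083],"grip":0.5},{"translation":[-36,20,-2],"twist":[0,0,0.083],"grip":0.5},{"translation":[-34,22,-2],"twist":[0,0,0.083],"grip":0.5},{"translation":[-32,25,-2],"twist":[0,0,0.083],"grip":0.5},{"translation":[-29,28,-2],"twist":[0,0,0.083],"grip":0.5}]'
python3 - <<'E'
from h import *
grab('wrist','w1.png')
plan(.4985,-.2163,.24,-26.6,1,0)
P,im=cloud('w1',True)
q=P[(abs(P[...,0]-.4985)<.06)&(abs(P[...,1]+.216)<.06)&(P[...,2]>.132)&(P[...,2]<.146)]
b=cv2.minAreaRect(q[:,:2].astype(np.float32)*1000);print(len(q),np.round(q.mean(0),4),b)
E
```

```text
t: 2.1
tool_pos: [0.4919, -0.2387, 0.2425]
orientation: [2.714, 1.579, -0.016]
force: [-0.1, 0.8, 0.8]
opening: 0.0698
t 2.15 tcp [ 0.4926 -0.2439  0.2417] R [[0.501, 0.865, -0.008], [0.865, -0.501, -0.009], [-0.012, -0.003, -1.0]] F [-5.3 -0.7 -0.5] op 0.0696 q [-0.54 -0.01  1.59 -0.01  1.56 -0.02]
twist/row [-0.003  0.012 -0.06 ] q6 end~ -0.02 dist/row 28.3
[27, -9, 1] 
2012 [ 0.5001 -0.2137  0.1404] ((498.7560119628906, -215.26217651367188), (58.999755859375, 34.772804260253906), 62.61949157714844)
```

View pics/w1.png

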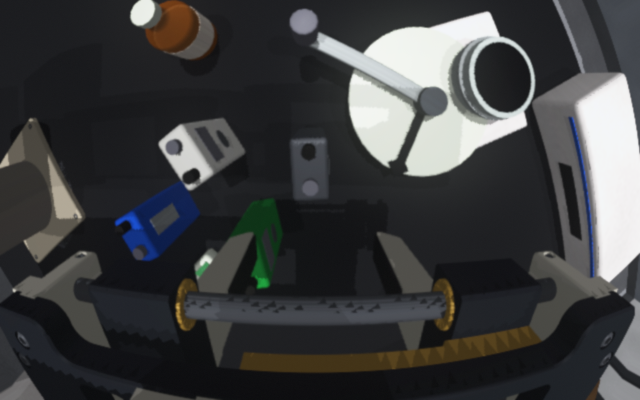

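Wrist view: dark radio at (310,165), lever grip at (304,22) and pointer tip at (400,165). The wrist pose estimate (0.4988, -0.2153) agrees with the top view to about 1 mm.

```bash
python3 -m pendant '[{"translation":[14,-5,0],"twist":[0,0.006,-0.03],"grip":0.5},{"translation":[13,-4,0],"twist":[0,0.006,-0.03],"grip":0.5},{"translation":[0,0,0],"twist":[0,0,0],"grip":0.5},{"translation":[0,0,20],"twist":[0,0,0],"grip":0.5},{"translation":[0,0,30],"twist":[0,0,0],"grip":0.5},{"translation":[0,0,20],"twist":[0,0,0],"grip":0.5},{"translation":[0,0,0],"twist":[0,0,0],"grip":0.5},{"translation":[0,0,0],"twist":[0,0,0],"grip":0.5},{"translation":[0,0,0],"twist":[0,0,0],"grip":0.5},{"translation":[0,0,0],"twist":[0,0,0],"grip":0.5}]' 40; python3 -c "
from h import *
plan(.4987,-.2157,.088,-27,3,0)"
```

```text
t: 3.15
tool_pos: [0.4989, -0.2081, 0.1728]
orientation: [-2.661, -1.669, -0.003]
force: [0.6, -0.2, -0.1]
opening: 0.0695
t 3.15 tcp [ 0.4989 -0.2081  0.1728] R [[0.435, 0.9, 0.001], [0.9, -0.435, 0.001], [0.002, 0.0, -1.0]] F [ 0.6 -0.2 -0.1] op 0.0695 q [-0.49 -0.    1.71  0.    1.43 -0.04]
twist/row [ 0.    -0.001  0.007] q6 end~ -0.04 dist/row 28.4
[-2, 1, 28] [-2, 1, 28] [-2, 1, 28]
```

```bash
python3 -m pendant '[{"translation":[-7,3,0],"twist":[0,0,0.02],"grip":0.5},{"translation":[0,0,0],"twist":[0,0,0],"grip":0.5},{"translation":[0,0,28],"twist":[0,0,0],"grip":0.5},{"translation":[0,0,28],"twist":[0,0,0],"grip":0.5},{"translation":[0,0,27],"twist":[0,0,0],"grip":0.5},{"translation":[0,0,0],"twist":[0,0,0],"grip":0.5},{"translation":[0,0,0],"twist":[0,0,0],"grip":-1},{"translation":[0,0,0],"twist":[0,0,0],"grip":-1},{"translation":[0,0,0],"twist":[0,0,0],"grip":-1},{"translation":[0,0,0],"twist":[0,0,0],"grip":-1}]' 25; python3 -m pendant '[{"translation":[0,0,0],"twist":[0,0,0],"grip":-1},{"translation":[0,0,0],"twist":[0,0,0],"grip":-1},{"translation":[0,0,0],"twist":[0,0,0],"grip":-1},{"translation":[0,0,-10],"twist":[0,0,0],"grip":-1},{"translation":[0,0,-20],"twist":[0,0,0],"grip":-1},{"translation":[0,0,-30],"twist":[0,0,0],"grip":-1},{"translation":[0,0,-35],"twist":[0,0,0],"grip":-1},{"translation":[0,0,-35],"twist":[0,0,0],"grip":-1},{"translation":[0,0,-35],"twist":[0,0,0],"grip":-1},{"translation":[0,0,-20],"twist":[0,0,0],"grip":-1}]' 25; python3 -c "
from h import *
plan(.4615,.1605,.28,7,20,0)"
```

```text
t: 4.15
tool_pos: [0.5048, -0.2216, 0.0986]
orientation: [2.67, 1.629, 0.015]
force: [-0.4, 0.1, 0.4]
opening: 0.0421
t: 5.15
tool_pos: [0.499, -0.2185, 0.2896]
orientation: [2.676, 1.633, 0.009]
force: [0.5, 0.2, -2.0]
opening: 0.0338
t 5.15 tcp [ 0.499  -0.2185  0.2896] R [[0.457, 0.889, 0.008], [0.889, -0.457, -0.003], [0.001, 0.009, -1.0]] F [ 0.5  0.2 -2. ] op 0.0338 q [-0.51 -0.05  1.54  0.    1.64 -0.03]
twist/row [ 0.    0.   -0.03] q6 end~ -0.03 dist/row 19.0
[16, -10, 0] [16, -10, 0] [17, -9, 0] [17, -9, 0] [17, -8, 0] [17, -8, 0] [18, -7, 0] [18, -7, 0] [18, -6, 0] [18, -6, 0] [18, -5, 0] [18, -5, 0] [19, -4, 0] [19, -4, 0] [19, -3, 0] [19, -2, 0] [19, -2, 0] [19, -1, 0] [19, -1, 0] [19, 0, 0]
```

```bash
python3 -m pendant '[{"translation":[8,-5,0],"twist":[0,0,-0.015],"grip":-1},{"translation":[17,-10,0],"twist":[0,0,-0.03],"grip":-1},{"translation":[25,-14,0],"twist":[0,0,-0.05],"grip":-1},{"translation":[26,-13,0],"twist":[0,0,-0.05],"grip":-1},{"translation":[26,-12,0],"twist":[0,0,-0.05],"grip":-1},{"translation":[27,-11,0],"twist":[0,0,-0.05],"grip":-1},{"translation":[27,-10,0],"twist":[0,0,-0.05],"grip":-1},{"translation":[28,-8,0],"twist":[0,0,-0.05],"grip":-1},{"translation":[28,-7,0],"twist":[0,0,-0.05],"grip":-1},{"translation":[28,-6,0],"twist":[0,0,-0.05],"grip":-1}]'; python3 -c "
from h import *
plan(.4615,.1605,.28,10,8,0)"
```

```text
t: 6.15
tool_pos: [0.4646, 0.051, 0.2813]
orientation: [2.231, 2.208, -0.001]
force: [0.3, 0.3, -2.7]
opening: 0.0339
t 6.15 tcp [0.4646 0.051  0.2813] R [[0.01, 1.0, 0.002], [1.0, -0.01, -0.003], [-0.003, 0.002, -1.0]] F [ 0.3  0.3 -2.7] op 0.0339 q [ 0.   -0.25  1.74 -0.    1.65  0.01]
twist/row [ 0.     0.    -0.023] q6 end~ 0.01 dist/row 13.7
[14, -1, 0] [14, 0, 0] [14, 0, 0] [14, 0, 0] [14, 1, 0] [14, 1, 0] [14, 1, 0] [14, 2, 0]
```

```bash
python3 -m pendant '[{"translation":[26,0,0],"twist":[0,0,-0.04],"grip":-1},{"translation":[22,0,0],"twist":[0,0,-0.04],"grip":-1},{"translation":[18,1,0],"twist":[0,0,-0.04],"grip":-1},{"translation":[15,1,0],"twist":[0,0,-0.03],"grip":-1},{"translation":[10,2,0],"twist":[0,0,-0.02],"grip":-1},{"translation":[6,0,0],"twist":[0,0,0],"grip":-1},{"translation":[0,0,0],"twist":[0,0,0],"grip":-1},{"translation":[0,0,0],"twist":[0,0,0],"grip":-1},{"translation":[0,0,0],"twist":[0,0,0],"grip":-1},{"translation":[0,0,0],"twist":[0,0,0],"grip":-1}]'
python3 - <<'E'
from h import *
plan(.4615,.1605,.28,10,1,0)
grab('scene','s2.png'); P,im=cloud('s2')
m=(abs(P[...,0]-.4615)<.06)&(abs(P[...,1]-.1605)<.06)&(P[...,2]>.05)&(P[...,2]<.36)
print('lowest held z',np.round(np.percentile(P[m][:,2],[0,1,5]),4))
y,x=np.where(m); a,b,c,d=max(0,x.min()-60),x.max()+60,max(0,y.min()-20),y.max()+60
cv2.imwrite('pics/s2c.png',cv2.resize(im[c:d,a:b,::-1],None,fx=3,fy=3)); print(a,c)
E
```

```text
t: 7.15
tool_pos: [0.4544, 0.1567, 0.2713]
orientation: [-2.013, -2.404, 0.016]
force: [0.5, 0.2, -1.8]
opening: 0.0337
t 7.15 tcp [0.4544 0.1567 0.2713] R [[-0.176, 0.984, -0.011], [0.984, 0.176, -0.004], [-0.002, -0.012, -1.0]] F [ 0.5  0.2 -1.8] op 0.0337 q [ 0.23 -0.2   1.72 -0.    1.64  0.05]
twist/row [-0.012  0.002  0.002] q6 end~ 0.05 dist/row 11.8
[2, 8, -9] 
lowest held z [0.171  0.1761 0.1841]
282 73
```

View pics/s2c.png

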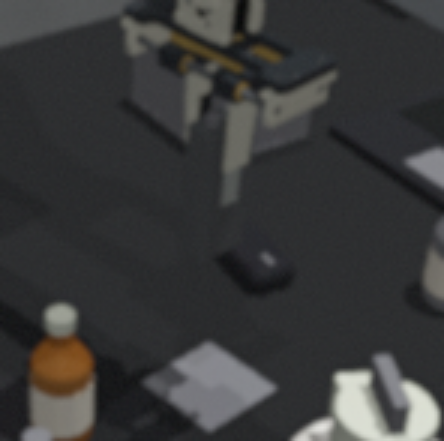

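The radio hangs upright in the jaws, over the mat. Its foot is about 98 mm below the TCP, so it should touch the mat at TCP z ≈ 0.102.

```bash
python3 -m pendant '[{"translation":[2,7,10],"twist":[-0.012,0,0],"grip":-1},{"translation":[0,0,30],"twist":[0,0,0],"grip":-1},{"translation":[0,0,35],"twist":[0,0,0],"grip":-1},{"translation":[0,0,35],"twist":[0,0,0],"grip":-1},{"translation":[0,0,25],"twist":[0,0,0],"grip":-1},{"translation":[0,0,15],"twist":[0,0,0],"grip":-1},{"translation":[0,0,0],"twist":[0,0,0],"grip":-1},{"translation":[0,0,0],"twist":[0,0,0],"grip":-1},{"translation":[0,0,0],"twist":[0,0,0],"grip":-1},{"translation":[0,0,0],"twist":[0,0,0],"grip":-1}]'; python3 -c "
from h import *
plan(.4615,.1605,.102,10,1,0)"
```

```text
t: 8.2
tool_pos: [0.4659, 0.1571, 0.1216]
orientation: [2.019, 2.396, 0.011]
force: [0.6, -0.2, -1.0]
opening: 0.0338
t 8.2 tcp [0.4659 0.1571 0.1216] R [[-0.169, 0.985, 0.011], [0.986, 0.169, -0.0], [-0.002, 0.01, -1.0]] F [ 0.6 -0.2 -1. ] op 0.0338 q [ 0.22 -0.11  1.91 -0.    1.33  0.05]
twist/row [ 0.01   0.002 -0.004] q6 end~ 0.05 dist/row 20.4
[4, -4, 20]
```

```bash
python3 -m pendant '[{"translation":[4,-4,0],"twist":[0.01,0,0],"grip":-1},{"translation":[0,0,7],"twist":[0,0,0],"grip":-1},{"translation":[0,0,5],"twist":[0,0,0],"grip":-1},{"translation":[0,0,0],"twist":[0,0,0],"grip":-1},{"translation":[0,0,2],"twist":[0,0,0],"grip":-1},{"translation":[0,0,2],"twist":[0,0,0],"grip":-1},{"translation":[0,0,1],"twist":[0,0,0],"grip":-1},{"translation":[0,0,0],"twist":[0,0,0],"grip":-1},{"translation":[0,0,0],"twist":[0,0,0],"grip":-1},{"translation":[0,0,0],"twist":[0,0,0],"grip":-1}]'; python3 -c "
from h import *
plan(.4615,.1605,.102,10,1,0)"
```

```text
t: 9.2
tool_pos: [0.4625, 0.1611, 0.1055]
orientation: [2.022, 2.4, 0.003]
force: [0.2, -0.2, -1.4]
opening: 0.0337
t 9.2 tcp [0.4625 0.1611 0.1055] R [[-0.169, 0.986, 0.004], [0.986, 0.169, -0.001], [-0.002, 0.004, -1.0]] F [ 0.2 -0.2 -1.4] op 0.0337 q [ 0.23 -0.09  1.92 -0.    1.31  0.06]
twist/row [ 0.004  0.002 -0.004] q6 end~ 0.06 dist/row 3.7
[0, -1, 4]
```

```bash
python3 -m pendant '[{"translation":[0,0,1],"twist":[0,0,0],"grip":-1},{"translation":[0,0,0],"twist":[0,0,0],"grip":-1},{"translation":[0,0,1],"twist":[0,0,0],"grip":-1},{"translation":[0,0,0],"twist":[0,0,0],"grip":-1},{"translation":[0,0,1],"twist":[0,0,0],"grip":-1},{"translation":[0,0,0],"twist":[0,0,0],"grip":-1},{"translation":[0,0,0.5],"twist":[0,0,0],"grip":-1},{"translation":[0,0,0],"twist":[0,0,0],"grip":-1},{"translation":[0,0,0],"twist":[0,0,0],"grip":-1},{"translation":[0,0,0],"twist":[0,0,0],"grip":-1}]'
python3 - <<'E'
from h import *
grab('scene','s3.png'); P,im=cloud('s3')
m=(abs(P[...,0]-.48)<.1)&(abs(P[...,1]-.1605)<.07)
y,x=np.where(m); a,b,c,d=x.min()-20,x.max()+20,max(0,y.min()-20),y.max()+20
cv2.imwrite('pics/s3c.png',cv2.resize(im[c:d,a:b,::-1],None,fx=3,fy=3)); print(a,c,d-c,b-a)
E
```

```text
t: 10.2
tool_pos: [0.4637, 0.1612, 0.104]
orientation: [2.021, 2.398, 0.006]
force: [-0.3, -0.2, 0.5]
opening: 0.0342
297 0 252 117
```

View pics/s3c.png

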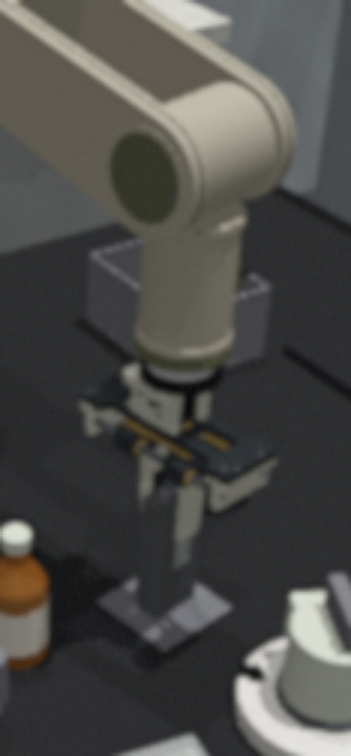

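The radio's foot is on the mat and the force changed sign at contact. Releasing and rising.

```bash
python3 -m pendant '[{"translation":[0,0,0],"twist":[0,0,0],"grip":0},{"translation":[0,0,0],"twist":[0,0,0],"grip":0.1},{"translation":[0,0,0],"twist":[0,0,0],"grip":0.3},{"translation":[0,0,0],"twist":[0,0,0],"grip":0.3},{"translation":[0,0,-5],"twist":[0,0,0],"grip":0.3},{"translation":[0,0,-20],"twist":[0,0,0],"grip":0.3},{"translation":[0,0,-35],"twist":[0,0,0],"grip":0.3},{"translation":[0,0,-40],"twist":[0,0,0],"grip":0.3},{"translation":[0,0,-20],"twist":[0,0,0],"grip":0.3},{"translation":[0,0,0],"twist":[0,0,0],"grip":0.3}]'; python3 -c "
from h import *
plan(.6688,.2005,.22,63.8,10,0)"
```

```text
t: 11.25
tool_pos: [0.4617, 0.1611, 0.2281]
orientation: [2.022, 2.399, 0.003]
force: [0.1, 0.3, 0.7]
opening: 0.0608
t 11.25 tcp [0.4617 0.1611 0.2281] R [[-0.169, 0.986, 0.004], [0.986, 0.169, -0.001], [-0.002, 0.004, -1.0]] F [0.1 0.3 0.7] op 0.0608 q [ 0.23 -0.18  1.78 -0.    1.54  0.06]
twist/row [ 0.     0.    -0.094] q6 end~ 0.06 dist/row 21.1
[0, 21, 1] [-2, 21, 1] [-4, 21, 1] [-6, 20, 1] [-7, 20, 1] [-9, 19, 1] [-11, 18, 1] [-13, 17, 1] [-14, 16, 1] [-16, 14, 1]
```

```bash
python3 -m pendant '[{"translation":[0,26,0],"twist":[0,0,-0.12],"grip":0.3},{"translation":[-3,26,0],"twist":[0,0,-0.12],"grip":0.3},{"translation":[-6,26,0],"twist":[0,0,-0.12],"grip":0.3},{"translation":[-9,25,0],"twist":[0,0,-0.12],"grip":0.3},{"translation":[-11,23,0],"twist":[0,0,-0.12],"grip":0.3},{"translation":[-13,22,0],"twist":[0,0,-0.12],"grip":0.3},{"translation":[-15,20,0],"twist":[0,0,-0.12],"grip":0.3},{"translation":[-17,18,0],"twist":[0,0,-0.1],"grip":0.3},{"translation":[0,0,0],"twist":[0,0,0],"grip":0.3},{"translation":[0,0,0],"twist":[0,0,0],"grip":0.3}]'
python3 - <<'E'
from h import *
grab('wrist','w2.png'); grab('top','top2.png')
plan(.6688,.2005,.22,63.8,1,0)
P,im=cloud('w2',True)
q=P[(abs(P[...,0]-.669)<.06)&(abs(P[...,1]-.2)<.06)&(P[...,2]>.13)&(P[...,2]<.16)]
print(len(q),q.mean(0),cv2.minAreaRect(q[:,:2].astype(np.float32)*1000) if len(q)>5 else '')
P,im=cloud('top2')
q=P[(abs(P[...,0]-.46)<.06)&(abs(P[...,1]-.16)<.06)&(P[...,2]>.125)&(P[...,2]<.15)]
print('radio',len(q),q.mean(0) if len(q) else '',cv2.minAreaRect(q[:,:2].astype(np.float32)*1000) if len(q)>5 else '')
E
```

```text
t: 12.25
tool_pos: [0.6661, 0.2066, 0.2126]
orientation: [-0.657, -3.064, 0.009]
force: [-1.3, 0.3, 0.3]
opening: 0.0604
t 12.35 tcp [0.6655 0.2065 0.213 ] R [[-0.912, 0.41, -0.009], [0.41, 0.912, -0.004], [0.007, -0.008, -1.0]] F [-0.5 -0.6  0. ] op 0.0602 q [ 0.23  0.41  1.17 -0.    1.57 -0.92]
twist/row [-0.008 -0.007  0.035] q6 end~ -0.92 dist/row 9.8
[-5, -4, -7] 
1707 [0.66631593 0.20363467 0.14526164] ((669.173828125, 202.52911376953125), (16.00895881652832, 70.72962951660156), 65.33059692382812)
radio 71 [0.4648649  0.14314279 0.14150549] ((465.3974609375, 145.05409240722656), (34.82113265991211, 22.894268035888672), 13.897501945495605)
```

View pics/w2.png

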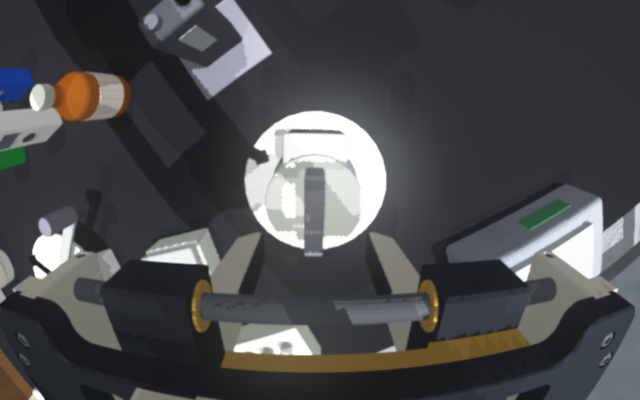

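Wrist view: the radio stands upright on the mat at (190,35), the grip bar is at (315,210) and the wedge at (261,156).

Run:
```python
from h import *
P,im=cloud('w2',True)
print(P[156,261],ray('w2',261,156,.033,True))
m=(np.hypot(P[...,0]-.669,P[...,1]-.201)<.11)&(P[...,2]>.015)&(P[...,2]<.033)
h=cv2.convexHull(P[m][:,:2].astype(np.float32)*1000)[:,0]; print('base',circ(h.astype(float)),cv2.minEnclosingCircle(h))
m=(np.hypot(P[...,0]-.669,P[...,1]-.201)<.1)&(np.hypot(P[...,0]-.669,P[...,1]-.201)>.055)&(P[...,2]>.02)&(P[...,2]<.045)&(im.max(-1)<50)
m[:,320:]=0; q=P[m]; print('wedge',len(q),q.mean(0), [np.degrees(np.arctan2(*(q.mean(0)[:2]-c)[::-1]))%360 for c in ([.669,.2013],[.6691,.2025])])
plan(.669,.2013,.118,64.5,1,0)
```

```text
[0.61306741 0.16078604 0.03470965] [0.61315438 0.1604019  0.033     ]
base (array([669.12281728, 202.28451318]), np.float64(84.64309704959513)) ((669.258544921875, 202.5121612548828), 85.46402740478516)
wedge 0 [nan nan nan] [np.float64(nan), np.float64(nan)]
t 12.35 tcp [0.6655 0.2065 0.213 ] R [[-0.912, 0.41, -0.009], [0.41, 0.912, -0.004], [0.007, -0.008, -1.0]] F [-0.5 -0.6  0. ] op 0.0602 q [ 0.23  0.41  1.17 -0.    1.57 -0.92]
twist/row [-0.008 -0.007  0.023] q6 end~ -0.92 dist/row 95.3
[-6, -3, 95] <stdin>:7: RuntimeWarning: Mean of empty slice.
  ret = um.true_divide(
```

```bash
python3 -m pendant '[{"translation":[-6,-3,0],"twist":[-0.008,-0.007,0.023],"grip":0.3},{"translation":[0,0,0],"twist":[0,0,0],"grip":0.3},{"translation":[0,0,20],"twist":[0,0,0],"grip":0.3},{"translation":[0,0,20],"twist":[0,0,0],"grip":0.3},{"translation":[0,0,10],"twist":[0,0,0],"grip":0.3},{"translation":[0,0,0],"twist":[0,0,0],"grip":0.3},{"translation":[0,0,0],"twist":[0,0,0],"grip":0.3},{"translation":[0,0,0],"twist":[0,0,0],"grip":0.3},{"translation":[0,0,0],"twist":[0,0,0],"grip":0.3},{"translation":[0,0,0],"twist":[0,0,0],"grip":0.3}]'; python3 -c "
from h import *
plan(.669,.2015,.120,64.5,1,0)"
```

```text
t: 13.35
tool_pos: [0.6709, 0.2002, 0.17]
orientation: [0.703, 3.051, 0.009]
force: [0.5, 0.4, 0.4]
opening: 0.0605
t 13.35 tcp [0.6709 0.2002 0.17  ] R [[-0.899, 0.437, 0.012], [0.438, 0.899, 0.003], [-0.009, 0.008, -1.0]] F [0.5 0.4 0.4] op 0.0605 q [ 0.22  0.41  1.25  0.    1.47 -0.9 ]
twist/row [ 0.008  0.009 -0.008] q6 end~ -0.9 dist/row 50.1
[3, 0, 50]
```

```bash
python3 -m pendant '[{"translation":[2,0,5],"twist":[0.008,0.009,-0.008],"grip":0.3},{"translation":[0,0,20],"twist":[0,0,0],"grip":0.3},{"translation":[0,0,15],"twist":[0,0,0],"grip":0.3},{"translation":[0,0,6],"twist":[0,0,0],"grip":0.3},{"translation":[0,0,0],"twist":[0,0,0],"grip":0.3},{"translation":[0,0,0],"twist":[0,0,0],"grip":0.3},{"translation":[0,0,0],"twist":[0,0,0],"grip":-1},{"translation":[0,0,0],"twist":[0,0,0],"grip":-1},{"translation":[0,0,0],"twist":[0,0,0],"grip":-1},{"translation":[0,0,0],"twist":[0,0,0],"grip":-1}]' 40;python3 -m pendant '[{"translation":[0,0,0],"twist":[0,0,0],"grip":-1},{"translation":[0,0,0],"twist":[0,0,0],"grip":-1},{"translation":[0,0,0],"twist":[0,0,0],"grip":-1},{"translation":[0,0,0],"twist":[0,0,0],"grip":-1},{"translation":[0,0,0],"twist":[0,0,0],"grip":-1},{"translation":[0,0,0],"twist":[0,0,-0.05],"grip":-1},{"translation":[0,0,0],"twist":[0,0,-0.05],"grip":-1},{"translation":[0,0,0],"twist":[0,0,-0.1],"grip":-1},{"translation":[0,0,0],"twist":[0,0,-0.1],"grip":-1},{"translation":[0,0,0],"twist":[0,0,-0.1],"grip":-1}]' 40; python3 -c "
from h import *
plan(.669,.2015,.120,127.2,8,0)"
```

```text
t: 14.35
tool_pos: [0.6708, 0.2019, 0.1256]
orientation: [0.69, 3.062, 0.002]
force: [-0.2, -0.1, 0.4]
opening: 0.0332
t: 15.35
tool_pos: [0.6716, 0.2031, 0.1263]
orientation: [0.048, 3.136, 0.004]
force: [1.5, 1.6, -0.5]
opening: 0.0157
t 15.35 tcp [0.6716 0.2031 0.1263] R [[-1.0, 0.03, 0.005], [0.03, 1.0, 0.002], [-0.005, 0.002, -1.0]] F [ 1.5  1.6 -0.5] op 0.0157 q [ 0.22  0.45  1.28  0.    1.41 -1.32]
twist/row [ 0.     0.001 -0.085] q6 end~ -1.32 dist/row 0.9
[0, 0, 1] [0, 0, 1] [0, 0, 1] [0, 0, 1] [0, 0, 1] [0, 0, 1] [0, 0, 1] [0, 0, 1]
```

```bash
python3 -m pendant '[{"translation":[0,0,0],"twist":[0,0,-0.1],"grip":-1},{"translation":[0,0,0],"twist":[0,0,-0.1],"grip":-1},{"translation":[0,0,0],"twist":[0,0,-0.1],"grip":-1},{"translation":[0,0,0],"twist":[0,0,-0.1],"grip":-1},{"translation":[0,0,0],"twist":[0,0,-0.1],"grip":-1},{"translation":[0,0,0],"twist":[0,0,-0.08],"grip":-1},{"translation":[0,0,0],"twist":[0,0,-0.03],"grip":-1},{"translation":[0,0,0],"twist":[0,0,0],"grip":-1},{"translation":[0,0,0],"twist":[0,0,0],"grip":-1},{"translation":[0,0,0],"twist":[0,0,0],"grip":-1}]'; python3 -c "
from h import *
plan(.669,.2015,.120,127.2,1,0)"
```

```text
t: 16.35
tool_pos: [0.6714, 0.2037, 0.1263]
orientation: [-0.935, 2.993, 0.003]
force: [1.3, 1.6, -0.5]
opening: 0.016
t 16.35 tcp [0.6714 0.2037 0.1263] R [[-0.822, -0.569, 0.005], [-0.569, 0.822, 0.004], [-0.006, 0.0, -1.0]] F [ 1.3  1.6 -0.5] op 0.016 q [ 0.22  0.45  1.28  0.    1.41 -1.96]
twist/row [ 0.     0.006 -0.043] q6 end~ -1.96 dist/row 7.1
[3, 0, 6]
```

Now 124.7°, with 2.5° to go. I add that, release, rise and look.

```bash
python3 -m pendant '[{"translation":[0,0,0],"twist":[0,0,-0.04],"grip":-1},{"translation":[0,0,0],"twist":[0,0,0],"grip":-1},{"translation":[0,0,0],"twist":[0,0,0],"grip":-1},{"translation":[0,0,0],"twist":[0,0,0],"grip":-1},{"translation":[0,0,0],"twist":[0,0,0],"grip":0.2},{"translation":[0,0,0],"twist":[0,0,0],"grip":0.2},{"translation":[0,0,0],"twist":[0,0,0],"grip":0.2},{"translation":[0,0,-20],"twist":[0,0,0],"grip":0.2},{"translation":[0,0,-30],"twist":[0,0,0],"grip":0.2},{"translation":[0,0,-30],"twist":[0,0,0],"grip":0.2}]'
python3 - <<'E'
from h import *
st(); grab('wrist','w3.png'); P,im=cloud('w3',True)
q=P[(abs(P[...,0]-.669)<.06)&(abs(P[...,1]-.2)<.06)&(P[...,2]>.13)&(P[...,2]<.16)]
print(len(q),cv2.minAreaRect(q[:,:2].astype(np.float32)*1000))
m=(np.hypot(P[...,0]-.669,P[...,1]-.202)<.11)&(P[...,2]>.015)&(P[...,2]<.033)
h=cv2.convexHull(P[m][:,:2].astype(np.float32)*1000)[:,0]; print('base',circ(h.astype(float)))
cv2.imwrite('pics/w3c.png',cv2.resize(im[60:290,200:440,::-1],None,fx=2.5,fy=2.5))
E
```

```text
t: 17.35
tool_pos: [0.6669, 0.2017, 0.2007]
orientation: [0.986, -2.974, -0.004]
force: [0.5, 0.8, 1.1]
opening: 0.0549
t 17.35 tcp [0.6669 0.2017 0.2007] R [[-0.802, -0.597, -0.008], [-0.598, 0.802, -0.0], [0.007, 0.005, -1.0]] F [0.5 0.8 1.1] op 0.0549 q [ 0.22  0.41  1.19  0.    1.55 -1.99]
1834 ((669.0592651367188, 201.83871459960938), (70.26252746582031, 15.864514350891113), 36.97359085083008)
base (array([669.0082947 , 201.91987259]), np.float64(84.5328606394282))
```

View pics/w3c.png

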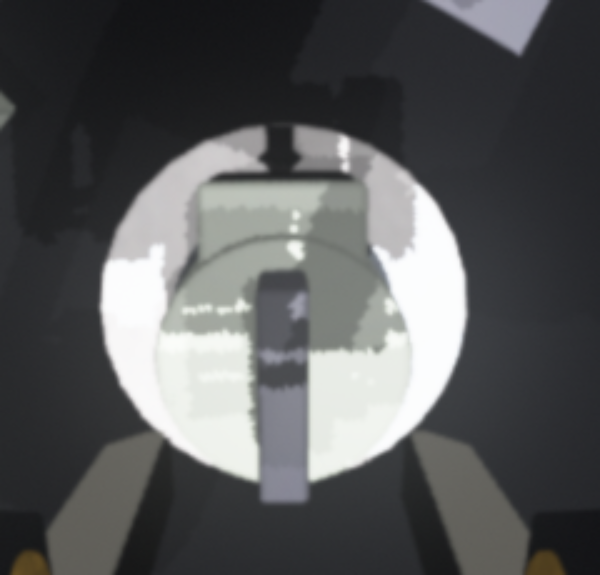

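The mouth bar reads 217.0° and the wedge 216.9–217.5°. In the crop the wedge (281,145) is centred on the mouth. Now the lever: get the pointer line.

Run:
```python
from h import *
for fn,fi in(('w1',True),('top0',False),('top2',False)):
    P,im=cloud(fn,fi); X,Y,Z=P[...,0],P[...,1],P[...,2]
    r=np.hypot(X-.6425,Y+.2224)
    # dial circle
    m=(r<.1)&(Z>.055)&(Z<.066)&(im.min(-1)>90)&(X<.61)
    h=cv2.convexHull(P[m][:,:2].astype(np.float32)*1000)[:,0]; h=h[h[:,0]<605]; print(fn,'dial',circ(h.astype(float)))
    m=(r<.03)&(Z>.084)&(Z<.11); q=P[m]; print('cap',len(q),q.mean(0),cv2.minEnclosingCircle(q[:,:2].astype(np.float32)*1000))
    m=(r<.092)&(r>.025)&(Z>.058)&(Z<.076)&(im.max(-1)<70)&(Y<-.22); q=P[m]
    l=cv2.fitLine(q[:,:2].astype(np.float32)*1000,cv2.DIST_HUBER,0,.01,.01).ravel(); print('flag',len(q),np.degrees(np.arctan2(l[1],l[0]))%180+180,q.mean(0), 'pivot offset from line mm',round(float(np.cross(l[:2],np.array([642.5,-222.4])-l[2:])),1))
    m=(np.hypot(X-.558,Y+.098)<.03)&(Z>.12)&(Z<.142); q=P[m]; print('grip',len(q),cv2.minEnclosingCircle(q[:,:2].astype(np.float32)*1000),q.mean(0))
plan(.5585,-.0985,.2,60,10,0)
```

```text
w1 dial (array([ 643.70342495, -221.15543256]), np.float64(87.647234324059))
cap 891 [ 0.64061557 -0.21720289  0.09243071] ((638.8328857421875, -216.39871215820312), 23.105783462524414)
flag 496 219.66197 [ 0.59442557 -0.26128092  0.06879882] pivot offset from line mm -0.8
grip 687 ((559.7943115234375, -97.15327453613281), 13.10244369506836) [ 0.55916814 -0.09902017  0.13524408]
top0 dial (array([ 644.96304045, -221.93182055]), np.float64(87.81014476333678))
cap 93 [ 0.64107315 -0.21908481  0.09271865] ((640.23681640625, -216.45458984375), 22.67378044128418)
flag 46 219.53143 [ 0.5935715  -0.26162364  0.06843757] pivot offset from line mm -1.0
grip 52 ((559.7619018554688, -98.24507141113281), 12.771140098571777) [ 0.55857669 -0.09753114  0.13504653]
top2 dial (array([ 645.29618692, -221.98814151]), np.float64(88.09463782912424))
cap 89 [ 0.64156701 -0.21986878  0.09317873] ((637.9478759765625, -217.7199249267578), 23.206979751586914)
flag 44 221.54309 [ 0.59267858 -0.26242605  0.06827893] pivot offset from line mm -3.1
grip 53 ((560.186279296875, -98.28557586669922), 13.398987770080566) [ 0.55860852 -0.09745216  0.13542131]
t 17.4 tcp [0.6693 0.2022 0.2078] R [[-0.802, -0.597, -0.0], [-0.597, 0.802, 0.002], [-0.001, 0.001, -1.0]] F [1.1 0.4 4.3] op 0.0551 q [ 0.22  0.4   1.19  0.    1.55 -1.99]
twist/row [ 0.    -0.     0.116] q6 end~ -1.99 dist/row 32.1
[27, -17, 1] [25, -20, 1] [22, -23, 1] [19, -26, 1] [16, -28, 1] [13, -29, 1] [9, -31, 1] [6, -32, 1] [2, -32, 1] [-2, -32, 1] <stdin>:10: DeprecationWarning: Arrays of 2-dimensional vectors are deprecated. Use arrays of 3-dimensional vectors instead. (deprecated in NumPy 2.0)
```

```bash
python3 -m pendant '[{"translation":[27,-17,0],"twist":[0,0,0.12],"grip":0.2},{"translation":[26,-20,0],"twist":[0,0,0.12],"grip":0.2},{"translation":[23,-23,0],"twist":[0,0,0.12],"grip":0.2},{"translation":[20,-26,0],"twist":[0,0,0.12],"grip":0.2},{"translation":[17,-28,0],"twist":[0,0,0.12],"grip":0.2},{"translation":[13,-29,0],"twist":[0,0,0.12],"grip":0.2},{"translation":[9,-31,0],"twist":[0,0,0.12],"grip":0.2},{"translation":[6,-32,0],"twist":[0,0,0.12],"grip":0.2},{"translation":[2,-32,0],"twist":[0,0,0.1],"grip":0.2},{"translation":[0,0,0],"twist":[0,0,0],"grip":0.2}]' 10; python3 -c "
from h import *
plan(.5597,-.0978,.2,60,2,0)"
```

```text
t: 18.4
tool_pos: [0.5546, -0.0756, 0.2097]
orientation: [0.718, 3.049, 0.005]
force: [0.8, 0.5, 0.3]
opening: 0.0556
t 18.4 tcp [ 0.5546 -0.0756  0.2097] R [[-0.895, 0.446, 0.009], [0.446, 0.895, 0.001], [-0.008, 0.005, -1.0]] F [0.8 0.5 0.3] op 0.0556 q [-0.23  0.02  1.62  0.    1.49 -1.34]
twist/row [0.003 0.004 0.03 ] q6 end~ -1.34 dist/row 12.4
[-7, -9, 5] [-8, -9, 5]
```

```bash
python3 -m pendant '[{"translation":[-7,-9,0],"twist":[0,0.004,0.03],"grip":0.2},{"translation":[-8,-9,0],"twist":[0,0.004,0.03],"grip":0.2},{"translation":[0,0,0],"twist":[0,0,0],"grip":0.2},{"translation":[0,0,15],"twist":[0,0,0],"grip":0.2},{"translation":[0,0,20],"twist":[0,0,0],"grip":0.2},{"translation":[0,0,10],"twist":[0,0,0],"grip":0.2},{"translation":[0,0,0],"twist":[0,0,0],"grip":0.2},{"translation":[0,0,0],"twist":[0,0,0],"grip":0.2},{"translation":[0,0,0],"twist":[0,0,0],"grip":0.2},{"translation":[0,0,0],"twist":[0,0,0],"grip":0.2}]' 10; python3 -c "
from h import *
plan(.5597,-.0978,.097,60,3,0)"
```

```text
t: 19.4
tool_pos: [0.5619, -0.0964, 0.1608]
orientation: [-0.807, -3.036, -0.01]
force: [-0.3, 0.3, 0.1]
opening: 0.0559
t 19.4 tcp [ 0.5619 -0.0964  0.1608] R [[-0.868, 0.496, 0.002], [0.496, 0.868, 0.006], [0.002, 0.006, -1.0]] F [-0.3  0.3  0.1] op 0.0559 q [-0.26  0.08  1.64  0.01  1.41 -1.32]
twist/row [ 0.002 -0.001  0.001] q6 end~ -1.32 dist/row 21.3
[0, -1, 21] [0, -1, 21] [0, -1, 21]
```

```bash
python3 -m pendant '[{"translation":[0,-2,21],"twist":[0,0,0],"grip":0.2},{"translation":[0,0,21],"twist":[0,0,0],"grip":0.2},{"translation":[0,0,16],"twist":[0,0,0],"grip":0.2},{"translation":[0,0,0],"twist":[0,0,0],"grip":0.2},{"translation":[0,0,0],"twist":[0,0,0],"grip":-1},{"translation":[0,0,0],"twist":[0,0,0],"grip":-1},{"translation":[0,0,0],"twist":[0,0,0],"grip":-1},{"translation":[0,0,0],"twist":[0,0,0],"grip":-1},{"translation":[0,0,0],"twist":[0,0,0],"grip":-1},{"translation":[0,0,0],"twist":[0,0,0],"grip":-1}]' 10
cat >> h.py <<'E'
def arc(c,a1,n,yaw1):
    s=st(); p=np.array(s['tool_pos']); m=R.from_rotvec(s['orientation']).as_matrix(); d=p[:2]-c; a0=np.arctan2(d[1],d[0])%(2*np.pi); rr=np.hypot(*d); a1=np.radians(a1)
    y0=np.arctan2(m[1,1],m[0,1]); w=(np.radians(yaw1)-y0)/n
    print('lever now',np.degrees(a0),'r',rr,'twist z/row',round(-w,3)); pts=[np.array(c)+(rr+(.15-rr)*k/n)*np.array([np.cos(a0+(a1-a0)*k/n),np.sin(a0+(a1-a0)*k/n)]) for k in range(n+1)]
    for k in range(n):
        y=y0+w*k; D=(pts[k+1]-pts[k])*1000; Y=np.array([np.cos(y),np.sin(y)]); Xx=np.array([-Y[1],Y[0]])  # x = y cross z(down)
        Xx=np.cross([*Y,0],[0,0,-1.])[:2]; print([int(round(D@Xx)),int(round(D@Y)),0],end=' ')
    print()
E
python3 -c "
from h import *
arc([.6435,-.2215],219.6,16,105)"
```

```text
t: 20.4
tool_pos: [0.5667, -0.0992, 0.1105]
orientation: [0.802, 3.023, 0.01]
force: [1.2, 0.8, -3.6]
opening: 0.0261
t 20.4 tcp [ 0.5667 -0.0992  0.1105] R [[-0.868, 0.496, 0.015], [0.496, 0.868, 0.003], [-0.012, 0.01, -1.0]] F [ 1.2  0.8 -3.6] op 0.0261 q [-0.27  0.13  1.69  0.01  1.31 -1.32]
lever now 122.1295387055609 r 0.14440841880629698 twist z/row -0.049
[7, -14, 0] [6, -14, 0] [5, -15, 0] [4, -15, 0] [4, -15, 0] [3, -15, 0] [2, -15, 0] [1, -16, 0] [0, -16, 0] [-1, -16, 0] [-2, -16, 0] [-3, -16, 0] [-4, -15, 0] [-5, -15, 0] [-5, -15, 0] [-6, -15, 0]
```

The jaws hold the handle but about 7 mm off the pad centre, so I reopen, recentre and close.

```bash
python3 -m pendant '[{"translation":[0,0,0],"twist":[0,0,0],"grip":0.1},{"translation":[0,0,0],"twist":[0,0,0],"grip":0.1},{"translation":[7,0,5],"twist":[0.01,0.012,0],"grip":0.1},{"translation":[0,0,0],"twist":[0,0,0],"grip":0.1},{"translation":[0,0,0],"twist":[0,0,0],"grip":-1},{"translation":[0,0,0],"twist":[0,0,0],"grip":-1},{"translation":[0,0,0],"twist":[0,0,0],"grip":-1},{"translation":[0,0,0],"twist":[0,0,0],"grip":-1},{"translation":[0,0,0],"twist":[0,0,0],"grip":-1},{"translation":[0,0,0],"twist":[0,0,0],"grip":-1}]' 12; 
python3 -c "
from h import *
arc([.6435,-.2215],219.6,20,105)"
```

```text
t: 21.4
tool_pos: [0.5605, -0.0954, 0.1056]
orientation: [-0.806, -3.036, 0.001]
force: [-0.6, -0.0, -0.7]
opening: 0.0259
t 21.4 tcp [ 0.5605 -0.0954  0.1056] R [[-0.868, 0.496, -0.001], [0.496, 0.868, -0.0], [0.0, -0.001, -1.0]] F [-0.6 -0.  -0.7] op 0.0259 q [-0.26  0.13  1.7  -0.    1.31 -1.31]
lever now 123.36281642798163 r 0.15092189801874414 twist z/row -0.039
[5, -12, 0] [5, -12, 0] [4, -12, 0] [4, -12, 0] [3, -12, 0] [3, -12, 0] [2, -12, 0] [1, -13, 0] [1, -13, 0] [0, -13, 0] [0, -13, 0] [-1, -13, 0] [-1, -13, 0] [-2, -12, 0] [-3, -12, 0] [-3, -12, 0] [-4, -12, 0] [-4, -12, 0] [-5, -12, 0] [-5, -11, 0]
```

Centred now. Swinging the first part of the arc.

```bash
python3 -m pendant '[{"translation":[5,-12,0],"twist":[0,0,-0.04],"grip":-1},{"translation":[5,-12,0],"twist":[0,0,-0.04],"grip":-1},{"translation":[4,-12,0],"twist":[0,0,-0.04],"grip":-1},{"translation":[4,-12,0],"twist":[0,0,-0.04],"grip":-1},{"translation":[3,-12,0],"twist":[0,0,-0.04],"grip":-1},{"translation":[3,-12,0],"twist":[0,0,-0.04],"grip":-1},{"translation":[2,-12,0],"twist":[0,0,-0.04],"grip":-1},{"translation":[1,-13,0],"twist":[0,0,-0.04],"grip":-1},{"translation":[1,-13,0],"twist":[0,0,-0.04],"grip":-1},{"translation":[0,-13,0],"twist":[0,0,-0.04],"grip":-1}]'; 
python3 -c "
from h import *
arc([.6435,-.2215],219.6,10,105)"
```

```text
t: 22.4
tool_pos: [0.493, -0.1946, 0.1054]
orientation: [-0.15, -3.135, -0.018]
force: [-3.4, 5.0, 3.6]
opening: 0.0258
t 22.4 tcp [ 0.493  -0.1946  0.1054] R [[-0.995, 0.095, -0.003], [0.095, 0.995, 0.012], [0.004, 0.011, -1.0]] F [-3.4  5.   3.6] op 0.0258 q [-0.48  0.03  1.8   0.01  1.31 -1.96]
lever now 169.87342744191074 r 0.15290934347350343 twist z/row -0.036
[0, -13, 0] [0, -13, 0] [-1, -13, 0] [-2, -13, 0] [-2, -13, 0] [-3, -13, 0] [-4, -13, 0] [-4, -12, 0] [-5, -12, 0] [-6, -12, 0]
```

```bash
python3 -m pendant '[{"translation":[0,-13,0],"twist":[0.005,0,-0.03],"grip":-1},{"translation":[0,-13,0],"twist":[0.005,0,-0.03],"grip":-1},{"translation":[-1,-13,0],"twist":[0,0,-0.03],"grip":-1},{"translation":[-2,-13,0],"twist":[0,0,-0.03],"grip":-1},{"translation":[-2,-13,0],"twist":[0,0,-0.03],"grip":-1},{"translation":[-3,-13,0],"twist":[0,0,-0.03],"grip":-1},{"translation":[-4,-13,0],"twist":[0,0,-0.03],"grip":-1},{"translation":[-4,-12,0],"twist":[0,0,-0.03],"grip":-1},{"translation":[-4,-10,0],"twist":[0,0,-0.03],"grip":-1},{"translation":[0,0,0],"twist":[0,0,0],"grip":-1}]'; 
python3 -c "
from h import *
arc([.6435,-.2215],219.6,1,105)
grab('top','top4.png');P,im=cloud('top4')"
```

```text
t: 23.4
tool_pos: [0.5122, -0.3075, 0.1056]
orientation: [0.295, -3.117, -0.014]
force: [1.7, -1.0, -0.9]
opening: 0.0246
t 23.4 tcp [ 0.5122 -0.3075  0.1056] R [[-0.982, -0.188, -0.012], [-0.188, 0.982, 0.008], [0.01, 0.01, -1.0]] F [ 1.7 -1.  -0.9] op 0.0246 q [-0.63  0.22  1.6  -0.    1.34 -2.39]
lever now 213.23657265687336 r 0.15695837344283192 twist z/row -0.073
[-14, -12, 0]
```

```bash
python3 -m pendant '[{"translation":[0,0,0],"twist":[0,0,0],"grip":-0.1},{"translation":[0,0,0],"twist":[0,0,0],"grip":-0.1},{"translation":[-8,0,0],"twist":[0.01,-0.01,0],"grip":-0.1},{"translation":[0,0,0],"twist":[0,0,0],"grip":-0.1},{"translation":[0,0,0],"twist":[0,0,0],"grip":-1},{"translation":[0,0,0],"twist":[0,0,0],"grip":-1},{"translation":[0,0,0],"twist":[0,0,0],"grip":-1},{"translation":[0,0,0],"twist":[0,0,0],"grip":-1},{"translation":[0,0,0],"twist":[0,0,0],"grip":-1},{"translation":[0,0,0],"twist":[0,0,0],"grip":-1}]'; 
python3 -c "
from h import *
arc([.6435,-.2215],219.6,3,103)"
```

```text
t: 24.45
tool_pos: [0.5198, -0.3039, 0.1055]
orientation: [-0.293, 3.128, -0.001]
force: [0.5, -0.3, 0.5]
opening: 0.0256
t 24.45 tcp [ 0.5198 -0.3039  0.1055] R [[-0.983, -0.185, 0.0], [-0.185, 0.983, -0.001], [-0.0, -0.001, -1.0]] F [ 0.5 -0.3  0.5] op 0.0256 q [-0.61  0.21  1.61 -0.    1.32 -2.37]
lever now 213.65562479269468 r 0.14861809469175524 twist z/row -0.013
[-2, -5, 0] [-2, -5, 0] [-2, -5, 0]
```

```bash
python3 -m pendant '[{"translation":[-2,-5,0],"twist":[0,0,0],"grip":-1},{"translation":[-2,-5,0],"twist":[0,0,0],"grip":-1},{"translation":[-2,-5,0],"twist":[0,0,0],"grip":-1},{"translation":[0,0,0],"twist":[0,0,0],"grip":-1},{"translation":[0,0,0],"twist":[0,0,0],"grip":-1},{"translation":[0,0,0],"twist":[0,0,0],"grip":-1},{"translation":[0,0,0],"twist":[0,0,0],"grip":-1},{"translation":[0,0,0],"twist":[0,0,0],"grip":-1},{"translation":[0,0,0],"twist":[0,0,0],"grip":-1},{"translation":[0,0,0],"twist":[0,0,0],"grip":-1}]'; 
python3 -c "
from h import *
arc([.6435,-.2215],219.6,1,103)"
```

```text
t: 25.45
tool_pos: [0.5289, -0.3178, 0.1055]
orientation: [0.294, -3.127, -0.002]
force: [-0.7, 1.0, 1.7]
opening: 0.0256
t 25.45 tcp [ 0.5289 -0.3178  0.1055] R [[-0.982, -0.186, -0.001], [-0.186, 0.982, 0.001], [0.001, 0.001, -1.0]] F [-0.7  1.   1.7] op 0.0256 q [-0.62  0.25  1.56  0.    1.33 -2.38]
lever now 220.0457915361741 r 0.1496661847644149 twist z/row -0.039
[1, 1, 0]
```

The grip is on the pointer's line to within about 1 mm. Open, rise clear and check from above.

```bash
python3 -m pendant '[{"translation":[0,0,0],"twist":[0,0,0],"grip":0.1},{"translation":[0,0,0],"twist":[0,0,0],"grip":0.1},{"translation":[0,0,0],"twist":[0,0,0],"grip":0.1},{"translation":[0,0,-10],"twist":[0,0,0],"grip":0.1},{"translation":[0,0,-20],"twist":[0,0,0],"grip":0.1},{"translation":[0,0,-30],"twist":[0,0,0],"grip":0.1},{"translation":[0,0,-35],"twist":[0,0,0],"grip":0.1},{"translation":[0,0,-20],"twist":[0,0,0],"grip":0.1},{"translation":[0,0,0],"twist":[0,0,0],"grip":0.1},{"translation":[0,0,0],"twist":[0,0,0],"grip":0.1}]'
python3 - <<'E'
from h import *
st(); grab('wrist','w5.png'); grab('top','top5.png')
P,im=cloud('w5',True); X,Y,Z=P[...,0],P[...,1],P[...,2]
m=(np.hypot(X-.528,Y+.317)<.03)&(Z>.12)&(Z<.142); q=P[m]; c,r=cv2.minEnclosingCircle(q[:,:2].astype(np.float32)*1000); print('grip',len(q),c,r,np.degrees(np.arctan2(c[1]+221.5,c[0]-643.5))%360)
P,im2=cloud('top5'); X,Y,Z=P[...,0],P[...,1],P[...,2]
m=(np.hypot(X-.46,Y-.16)<.06)&(Z>.125)&(Z<.148); q=P[m]; print('radio',len(q),cv2.minAreaRect(q[:,:2].astype(np.float32)*1000))
m=(np.hypot(X-.669,Y-.2)<.06)&(Z>.125)&(Z<.158); q=P[m]; print('bar',len(q),cv2.minAreaRect(q[:,:2].astype(np.float32)*1000))
a=cv2.resize(im[0:260,180:560,::-1],None,fx=1.4,fy=1.4); b=cv2.resize(im2[110:230,220:420,::-1],None,fx=2.66,fy=2.66); a=a[:, :530];b=b[:319,:530]
w=min(a.shape[1],b.shape[1]); cv2.imwrite('pics/f.png',np.vstack([a[:279,:w],b[:,:w]]))
E
```

```text
t: 26.45
tool_pos: [0.5289, -0.3182, 0.227]
orientation: [-0.292, 3.128, -0.0]
force: [-0.3, -0.5, -0.7]
opening: 0.0511
t 26.45 tcp [ 0.5289 -0.3182  0.227 ] R [[-0.983, -0.185, 0.0], [-0.185, 0.983, -0.0], [-0.0, -0.0, -1.0]] F [-0.3 -0.5 -0.7] op 0.0511 q [-0.62  0.17  1.43  0.    1.54 -2.38]
grip 732 (529.7971801757812, -318.53973388671875) 13.453937530517578 220.47911742153678
radio 171 ((461.9618225097656, 162.86734008789062), (34.002689361572266, 58.444007873535156), 9.614144325256348)
bar 115 ((669.0960083007812, 200.4771270751953), (70.04766082763672, 15.823921203613281), 37.308231353759766)
```

View pics/f.png

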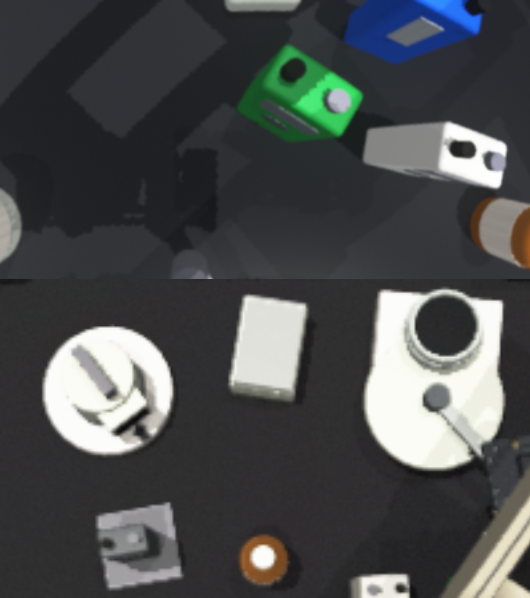

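The final picture shows the radio upright inside the mat at (124,541), the mouth facing the wedge at (143,430), and the lever covering the pointer. Every error is well inside tolerance, so I hand in.

```bash
python3 -c "
from plant import robot
print(robot.close_job())"
```

```text
the job is handed in; nothing more can be done
None
```

I did all three steps in order and handed the job in at about 26.5 s of the 72 s allowed. `close_job()` gives no verdict, so the figures below are my own last camera checks.

| Item | Result | Tolerance |
|---|---|---|
| Radio on the mat | centre about 0.5 mm (x) and 2.5 mm (y) from the mat's centre, upright and released | 36 mm |
| Intake mouth | 217.0–217.3°, wedge measured at 216.9–217.5° | 7° |
| Damper lever | 220.0–220.5°, pointer best estimate 219.6°, about 2.5 mm at the grip | 10 mm (4°) |

- **Lever swing:** the handle crept towards the edge of the finger pads twice. I reopened, recentred and finished the swing both times.
- **Disagreement:** one coarse top-view fit of the pointer line read 221.5° instead of 219.6°. Either value is within tolerance.
- **Bystanders:** I did not measure their final positions. The final pictures show only some of them. The wrist readings I saw never passed about 7 N, and I saw no sign of contact with any of them.
- **At hand-in:** the gripper was open and clear, about 90 mm above the lever grip.

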